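# Power down, then hover the heat sink over the chip

### The arm

A 6-joint arm with a two-finger parallel gripper is mounted at the origin on the work surface. World frame = base frame: x ahead of the robot, y to its left, z up, the work surface at z = 0. Lengths are in m, angles in rad, forces in N, time in s.
With the tool pointing down it reaches from about 0.35 to 1 m from the base axis. Payload 7.1 kg.
Tool frame: the origin (TCP) lies between the finger pads; the fingertips stand 22 mm ahead of it and the grasp point (between the pads) lies 3 mm ahead of it; x points along the fingers, y is the direction in which the jaws open and shut, and the axes are right-handed (so a half turn about x gives the same grasp; the last joint's range is limited). The gripper opens to 85 mm and grips with 20 to 120 N. Pads are 22 mm wide; open, the fingers measure 114 mm over their backs; the gripper's body (76 mm by 85 mm) begins 54 mm behind the grasp point. The pads swing forward as they close: fully open they stand 13 mm farther back than shut.
Start: joints at [1.147, 0.423, 1.63, -0, 1.089, -0.019], TCP at [0.246, 0.574, 0.225] pointing down, gripper open.
Joint ranges: [-3, 3], [-0.9, 2.11], [0.09, 2.58], [-1.31, 4.45], [0.11, 2.69], [-2.54, 2.54]. Speed limits (rad/s): [2.39, 2.39, 3.01, 3.14, 3.14, 3.14].

### API

Orientations are given as a rotation vector (axis times angle).
In Python, from rig import manip gives the robot as it stands. The module is installed in compiled form; this text tells all that it offers. Calls block until the motion is done:
- manip.move_to(position, orientation): joint-space move of the TCP to a pose.
- manip.servo_line(position, orientation=None, rate=0.15): straight line of the TCP; orientation=None keeps the orientation; rate is the mean speed in m/s.
- manip.set_joints(angles): joint-space move.
- manip.command_gripper(opening, f_grip=None): finger opening in m; f_grip is the grip in N (None keeps the last); returns when the fingers have stopped.
- manip.hold(seconds).
- manip.solve_ik(position, orientation): joint angles nearest the present ones, or None.
- manip.camera(name): name is "scene" or "side" or "wrist"; returns a dict with "image" (400x640x3 uint8, red, green, blue), "fx", "fy", "cx", "cy" (pixels), "k1" (the pictures are not rectified: a ray, as slopes to the right and down, at radius r is drawn at 1 + k1 r^2 times it, then the intrinsics apply), "cam_to_world" (4x4, takes a point from camera to world coordinates); the wrist camera has in their place "mount" (4x4, takes a point from camera to tool coordinates, whose origin is the TCP and whose axes are the tool frame's). Camera axes: x right, y down, z forward; pixel columns grow to the right and rows downward; lengths in m; the calibration is good to about 2 mm. A picture is of the moment at which its call begins: read the wrist's pose just before it. There is no depth.
A pose or a line that the arm cannot do raises manip.IKError and nothing moves.
- manip.sign_off(): hands the job in, once; it reports no verdict.
Readings, each from a call of its own:
- manip.get_time(): time.
- manip.get_joint_positions(): joint angles.
- manip.get_joint_vel(): joint speeds.
- manip.get_tau(): joint torques, N m.
- manip.get_position(): TCP position.
- manip.get_ee_rot(): TCP orientation.
- manip.get_contact_force(): force on the tool from outside, world axes, zero at the start.
- manip.get_torque(): the same for the moment, N m.
- manip.get_width(): finger opening in m.
Only numpy, scipy, OpenCV 4.12 (cv2) and the standard library are available. Lean on these libraries where they do the work, as an engineer would, in place of code of your own. Each camera call takes 0.05 s, during which the arm holds its last target.

### The job

Turn the dial on the bench supply fully anticlockwise to its end stop so that the board is off. Then pick up the finned heat sink from the foam pad, carry it over the row of blue bins and hold it level, hovering about 1 cm above the pink thermal pad on the circuit board, centred on the pad and with its long side along the pad's long side, so that the fit can be checked. Nothing may touch the board, the bins, screwdriver and jar stay where they are, and you finish still holding the heat sink there in the gripper, without setting it down.

Things in the scene. Friction and masses are not known exactly. Their poses are not given: they have to be found in the camera images.
- dial (a joint): black dial on top of the grey bench supply, in rad: 0 is fully anticlockwise (seen from above) at the end stop, supply off; grows as the dial is turned clockwise; starts between 0.6 and 1.4. It stays where it is left (friction about 0.03 N m, no spring).
- dial_grip (a point): point on the dial's upright axis at the height to grip it, 92 mm above the table. Bar grip 42 mm long, 14 mm wide, top 7 mm above this point, on a disc of 22 mm radius whose top is 23 mm below it. The frame turns with the dial: x along the bar, y across it, z up. A white line on top marks the bar's -x end; when off it points at the red dot on the supply.
- sink_center (a point): centre (half-way up) of the loose aluminium heat sink, 60 mm long (x), 40 mm wide (y), 50 mm tall (z up), six upright fins along x, 0.14 to 0.28 kg; its underside is 25 mm below this point. Grip it across its 40 mm width. It stands on a flat black foam pad 140 x 120 x 6 mm, so this point starts 31 mm above the table.
- pad_top (a point): centre of the upper face of the pink thermal pad, 60 mm (x) by 40 mm (y), z up, 24 mm above the table, in the middle of the circuit board.
- bins: row of three open blue parts bins, together 240 mm long (x) by 100 mm wide (y) and 110 mm tall, standing between the heat sink and the board; loose but heavy (2.5 kg). Origin at the centre of the underside, on the table; z up.
- driver: yellow screwdriver 180 mm long lying on the bench, bystander; x along its length, origin on the table under its middle.
- jar: amber jar, 54 mm across and 75 mm tall, white cap, bystander; origin at the centre of its underside.
- supply: grey bench supply, a box 130 x 120 x 55 mm fixed to the bench, with the dial in the middle of its top and a red dot on the top at its -x side. Origin at the centre of its underside.
- board: green circuit board 160 x 120 mm, upper face 18 mm above the table, on a white holder 170 x 130 mm fixed to the bench. Origin under its middle, on the table, below the pad; x along its length. Tallest parts: three round cans, tops at 28 mm, 57 to 67 mm from the middle towards +x; a white connector, top at 26 mm, 61 to 71 mm towards -x.
Not all that is in view belongs to the job. Of the things that look like the board, take the one that is farthest from the robot's base at the start. What is shaped like the part that bears sink_center but red is not meant.

How it is judged:
By the outcome, as a careful person would: the job done as asked, in the order asked, and still so for the second after the job is handed in, while the arm keeps its last pose, push and grip.
It also fails if it takes over 64 s, if anything falls off the work surface, if the arm or the gripper's body presses on something with over 40 N, if the wrist force passes 120 N, or if a joint passes its speed limit or range.

## Working session

There is one attempt and no reset: what is moved stays moved. The work goes in short steps, each a Python script; the robot and the scene stay as the last script left them, time stands still between calls to the robot, and variables do not carry over. Pictures are saved under pics/ and viewed, and the job is handed in when it is done.

```bash
mkdir -p pics; ls
cat > h.py <<'E'
import numpy as np, cv2, json
from rig import manip
from scipy.spatial.transform import Rotation as R
def snap(name,fn):
    p=np.array(manip.get_position()); o=np.array(manip.get_ee_rot())
    c=manip.camera(name)
    cv2.imwrite('pics/'+fn,cv2.cvtColor(c['image'],cv2.COLOR_RGB2BGR))
    if 'mount' in c and c.get('mount') is not None:
        T=np.eye(4); T[:3,:3]=R.from_rotvec(o).as_matrix() if o.size==3 else o; T[:3,3]=p
        c['cam_to_world']=T@np.array(c['mount'])
    d={k:np.array(v).tolist() for k,v in c.items() if k!='image'}
    json.dump(d,open('pics/'+fn.replace('.png','.json'),'w'))
    return c
def load(fn):
    c=json.load(open('pics/'+fn.replace('.png','.json')));c['image']=cv2.cvtColor(cv2.imread('pics/'+fn),cv2.COLOR_BGR2RGB)
    return c
def ray(c,uv):
    K=np.array([[c['fx'],0,c['cx']],[0,c['fy'],c['cy']],[0,0,1]],float)
    q=cv2.undistortPointsIter(np.array(uv,float).reshape(-1,1,2),K,np.array([c['k1'],0,0,0,0.]),None,None,(3,100,1e-12)).reshape(-1,2)
    T=np.array(c['cam_to_world'])
    d=np.c_[q,np.ones(len(q))]@T[:3,:3].T
    return T[:3,3],d
def onz(c,uv,z):
    o,d=ray(c,uv)
    return o+d*((z-o[2])/d[:,2])[:,None]
def proj(c,P):
    T=np.linalg.inv(np.array(c['cam_to_world']));P=np.atleast_2d(P)
    q=P@T[:3,:3].T+T[:3,3]; s=q[:,:2]/q[:,2:]; r2=(s**2).sum(1,keepdims=True)
    s=s*(1+c['k1']*r2)
    return s*[c['fx'],c['fy']]+[c['cx'],c['cy']]
E
python3 - <<'E'
from h import *
for n in ['scene','side','wrist']:
    c=snap(n,n+'0.png'); print(n,c['fx'],c['k1'],np.round(c['cam_to_world'],3).tolist())
print(manip.get_ee_rot(),manip.get_position(),manip.get_time(),manip.get_width())
E
```

```text
pics
scene 457.72609335788115 -0.10169359923753978 [[-0.327, 0.632, -0.702, 1.264], [0.945, 0.228, -0.234, 0.223], [0.012, -0.74, -0.672, 0.843], [0.0, 0.0, 0.0, 1.0]]
side 480.54517890616296 0.017044740351556918 [[0.95, -0.23, 0.21, 0.177], [-0.312, -0.728, 0.61, -0.841], [0.013, -0.645, -0.764, 1.059], [0.0, 0.0, 0.0, 1.0]]
wrist 292.25529790530743 -0.02583196756127339 [[0.392, 0.873, 0.289, 0.172], [0.92, -0.372, -0.125, 0.605], [-0.002, 0.315, -0.949, 0.374], [0.0, 0.0, 0.0, 1.0]]
[ 0.31668009  1.5476441  -0.31842411] [0.24593102 0.57412884 0.22404497] 0.15 0.08540159225445947
```

View pics/scene0.png

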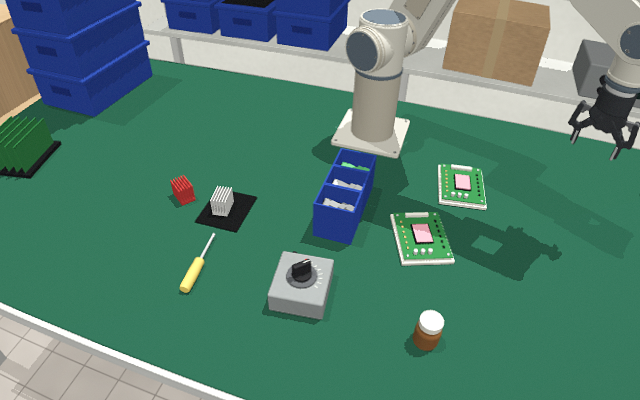

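View pics/side0.png

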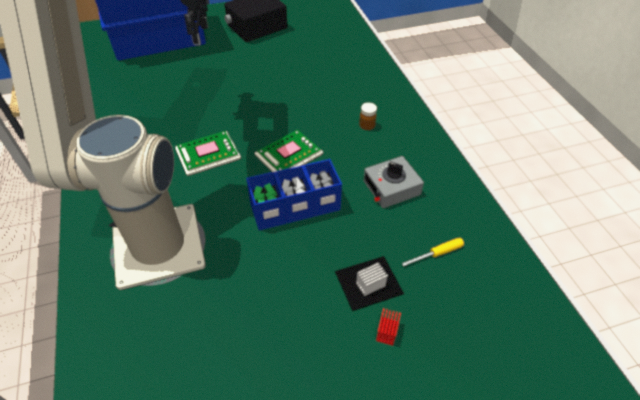

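View pics/wrist0.png

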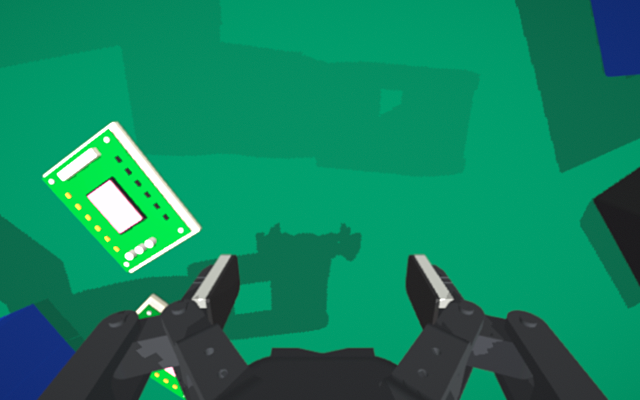

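The scene view shows board candidates with their pads at (422,235) and (462,183), which are (289,149) and (207,149) in the side view. The sink is silver at (222,200); the red one at (182,190) is not meant. The dial is at (301,270), the bins at (345,195), the driver at (197,265) and the jar at (428,330). Next I'll measure and enlarge.

Run:
```python
from h import *
S=load('scene0.png');D=load('side0.png')
for n,c,pts in [('scene',S,dict(padA=(422,234,.024),padB=(462,183,.024),sinkbot=(222,212,.02),dial=(301,268,.099),driver=(197,265,.01),jar=(428,345,0),red=(182,190,.03))),
 ('side',D,dict(padA=(289,149,.024),padB=(207,149,.024),sink=(372,277,.04),dial=(396,170,.099),red=(388,328,.03),jar=(369,110,.075)))]:
    for k,(u,v,z) in pts.items():
        p=onz(c,[(u,v)],z)[0]; print(n,k,p.round(3),np.hypot(*p[:2]).round(3))
def crop(c,x0,y0,x1,y1,s,fn):
    im=c['image'][y0:y1,x0:x1,::-1]; cv2.imwrite('pics/'+fn,cv2.resize(im,None,fx=s,fy=s,interpolation=cv2.INTER_CUBIC))
a=lambda c,x0,y0:cv2.resize(c['image'][y0:y0+90,x0:x0+130,::-1],None,fx=3,fy=3,interpolation=cv2.INTER_CUBIC)
cv2.imwrite('pics/cr1.png',np.vstack([np.hstack([a(S,165,155),a(S,380,180)]),np.hstack([a(S,250,240),a(D,310,235)])]))
```

```text
scene padA [0.426 0.232 0.024] 0.485
scene padB [0.186 0.309 0.024] 0.361
scene sinkbot [ 0.52  -0.275  0.02 ] 0.588
scene dial [0.688 0.007 0.099] 0.688
scene driver [ 0.694 -0.253  0.01 ] 0.739
scene jar [0.717 0.297 0.   ] 0.777
scene red [ 0.488 -0.414  0.03 ] 0.64
side padA [0.425 0.23  0.024] 0.483
side padB [0.183 0.306 0.024] 0.356
side sink [ 0.495 -0.287  0.04 ] 0.572
side dial [ 0.669 -0.018  0.099] 0.669
side red [ 0.482 -0.419  0.03 ] 0.639
side jar [0.706 0.275 0.075] 0.758
```

View pics/cr1.png

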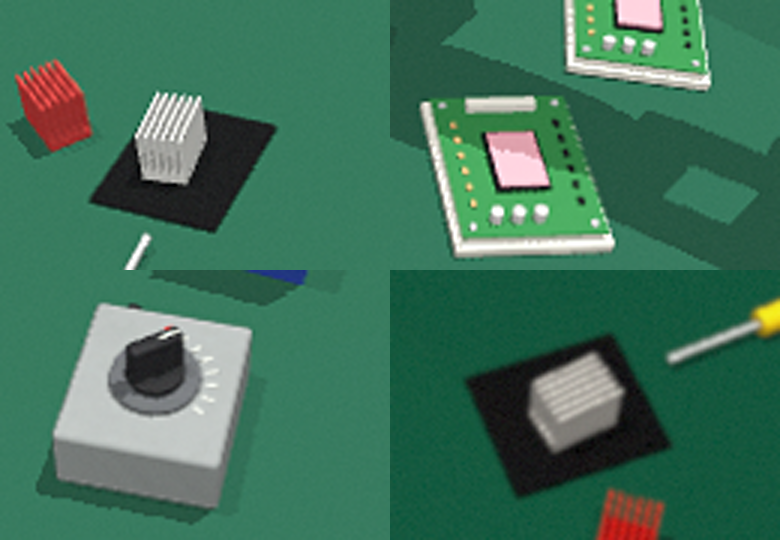

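The enlarged crop confirms board A (scene pad at 422,234). It is 0.485 m from the base against 0.36 m for the other, so A is the board meant, and its three cans are on the +x side. The silver sink on the black foam at (222,200) is the one meant. Next I'll look at the dial with the wrist camera.

```bash
cat >> h.py <<'E'
def down(phi):
    "tool pointing down, jaw (tool y) along world angle phi"
    x=np.array([0,0,-1.]); y=np.array([np.cos(phi),np.sin(phi),0]); z=np.cross(x,y)
    return R.from_matrix(np.c_[x,y,z]).as_rotvec()
def jaw():
    M=R.from_rotvec(manip.get_ee_rot()).as_matrix(); return np.arctan2(M[1,1],M[0,1])
E
python3 - <<'E'
from h import *
print('jaw',jaw())
for phi in np.arange(-3,3.2,.5):
    q=manip.solve_ik([.68,-.005,.28],down(phi)); print(round(phi,2), None if q is None else np.round(q,2))
q=manip.solve_ik([.60,-.005,.30],down(np.pi/2))
manip.move_to([.62,-.005,.30],down(np.pi/2) if q is not None else None)
snap('wrist','w1.png'); print(manip.get_time(),manip.get_position())
E
```

```text
jaw 1.1659910184289664
-3.0 None
-2.5 [-0.02  0.45  1.45 -0.    1.24  2.48]
-2.0 [-0.02  0.45  1.45 -0.    1.24  1.98]
-1.5 [-0.02  0.45  1.45 -0.    1.24  1.48]
-1.0 [-0.02  0.45  1.45  0.    1.24  0.98]
-0.5 [-0.02  0.45  1.45 -0.    1.24  0.48]
0.0 [-0.02  0.45  1.45 -0.    1.24 -0.02]
0.5 [-0.02  0.45  1.45 -0.    1.24 -0.52]
1.0 [-0.02  0.45  1.45  0.    1.24 -1.02]
1.5 [-0.02  0.45  1.45 -0.    1.24 -1.52]
2.0 [-0.02  0.45  1.45 -0.    1.24 -2.02]
2.5 [-0.02  0.45  1.45 -0.    1.24 -2.52]
3.0 None
2.6583 [ 0.61995407 -0.00418602  0.29989319]
```

View pics/w1.png

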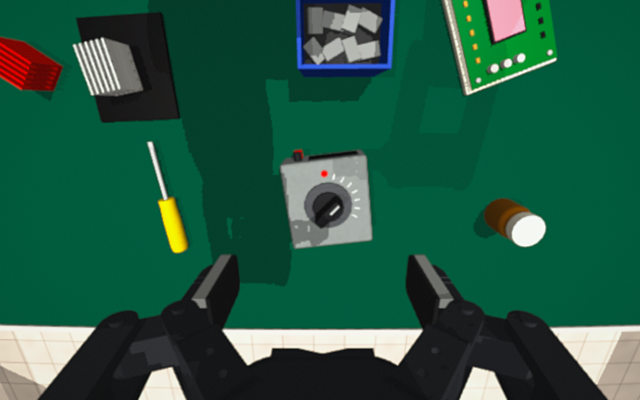

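The wrist view shows the supply at (327,198), the red dot at (323,174), the dial at (328,206) and the white line up and to the right of its centre at about (335,209). I'll enlarge it and extract the angle.

Run:
```python
from h import *
c=load('w1.png'); im=c['image']
x0,y0=275,140
cv2.imwrite('pics/w1c.png',cv2.resize(im[y0:y0+115,x0:x0+110,::-1],None,fx=5,fy=5,interpolation=cv2.INTER_CUBIC))
hsv=cv2.cvtColor(im,cv2.COLOR_RGB2HSV)
red=((hsv[...,0]<8)|(hsv[...,0]>172))&(hsv[...,1]>140)&(hsv[...,2]>120)
n,l,s,ct=cv2.connectedComponentsWithStats(red.astype(np.uint8))
for i in range(1,n):
    if s[i,4]>5: print('red',ct[i],s[i,4])
# bar+disc dark, crop
g=im.max(2)
sub=np.zeros_like(g);sub[175:235,300:355]=1
dark=((g<45)&(sub>0)).astype(np.uint8)
n,l,s,ct=cv2.connectedComponentsWithStats(dark)
for i in range(1,n):
    if s[i,4]>20:
        cn=cv2.findContours((l==i).astype(np.uint8),0,2)[0][0]; print('dark',ct[i],s[i],cv2.minAreaRect(cn))
print(g[196:224:2,308:350:2])
```

```text
red [18.68472906 61.61857847] 1421
red [54.58823529 68.11764706] 17
red [52.92857143 73.        ] 14
red [51.27272727 77.72727273] 11
red [49.08333333 81.91666667] 12
red [47.78571429 86.78571429] 14
red [298.13333333 150.66666667] 15
red [323.77777778 173.33333333] 36
dark [326.11092985 209.27569331] [313 193  30  35 613] ((325.8176574707031, 207.57061767578125), (28.070919036865234, 33.7464599609375), 57.52880859375)
[[ 97 100 100 100  84  39  44  46  45  46  45  44  44  30  23  44  82  91
   91  97  97]
 [100 100 100  95  46  44  44  44  44  46  46  42  24  18  20  22  52  88
   88  89  93]
 [ 99  99 100  64  40  44  44  45  44  44  41  24  17  16  19  18  21  67
   89  91  95]
 [100 100  89  38  42  43  43  43  44  38  22  16  16  22  28  20  19  50
   87  98  99]
 [ 98  98  79  39  44  42  42  43  39  18  13  16  21  38  46  47  20  39
   88  98  99]
 [ 97  98  61  39  42  42  42  37  20  15  17  21  38  45 102 182  42  31
   85 101  98]
 [ 99  99  61  41  42  41  37  20  15  17  23  38  45 105 220 159  38  34
   85  99  98]
 [ 99  99  76  41  43  38  17  15  17  24  38  44 104 221 159  39  32  44
   96  99  98]
 [ 97  98  94  48  34  19  16  17  24  38  44 114 222 158  38  35  39  56
   98  99  98]
 [ 96  98  99  63  18  14  15  23  39  44  50 175 160  37  34  38  44  84
  100  98 102]
 [ 99  98  92  63  15  14  20  28  35  43  39  41  35  34  39  39  74 100
   98  96 128]
 [152  89  68  59  17  19  27  31  30  35  39  38  33  38  47  70  93  95
   92 110 170]
 [149 100  68  56  18  26  32  28  28  26  30  34  44  59  84  97  95  95
  108 163 175]
 [119 120  98  62  23  30  30  28  27  26  42  78  93  97  97  96  95 115
  162 179 176]]
```

View pics/w1c.png

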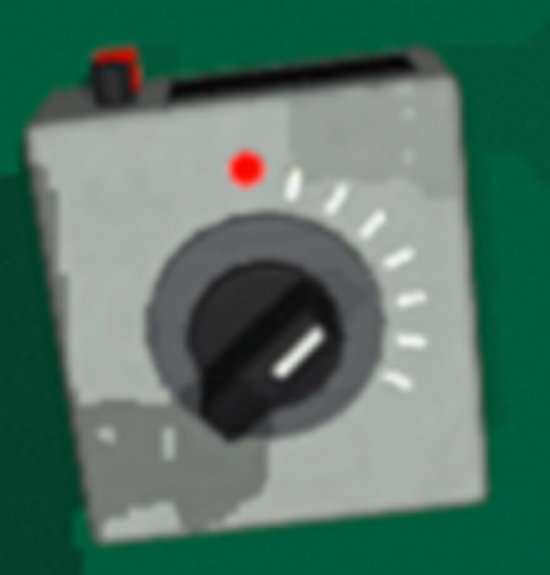

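Run:
```python
from h import *
c=load('w1.png'); im=c['image']
f=lambda x,y:(x/5+275-.4,y/5+140-.4)
for n,p,z in [('disc',(265.5,337),.069),('ring',(266,325),.056),('dot',(246,170),.055),('lineA',(276,375),.099),('lineB',(323,330),.099)]:
    print(n,onz(c,[f(*p)],z)[0].round(4))
cor=onz(c,[f(28,135),f(460,80),f(485,500),f(98,543)],.055);print('corners',cor.round(4),cor.mean(0).round(4))
# white line fit
g=im.min(2); m=np.zeros_like(g);m[203:220,326:345]=1
ys,xs=np.nonzero((g>110)&(m>0)); W=g[ys,xs].astype(float)
P=onz(c,np.c_[xs,ys],.099)[:,:2]; mu=np.average(P,axis=0,weights=W)
u,s,vt=np.linalg.svd((P-mu)*W[:,None]**.5); print('line',mu,vt[0],np.degrees(np.arctan2(vt[0][1],vt[0][0])),s)
S=load('scene0.png')
print('T',manip.get_time())
```

```text
disc [0.6771 0.003  0.069 ]
ring [0.6781 0.0033 0.056 ]
dot [ 0.6331 -0.0026  0.055 ]
lineA [0.6767 0.0051 0.099 ]
lineB [0.6643 0.017  0.099 ]
corners [[ 0.6234 -0.0625  0.055 ]
 [ 0.6079  0.0554  0.055 ]
 [ 0.7337  0.0692  0.055 ]
 [ 0.7483 -0.0467  0.055 ]] [0.6783 0.0039 0.055 ]
line [0.67072586 0.01063932] [ 0.72884954 -0.6846739 ] -43.20996685593033 [0.3544043  0.08141195]
T 2.6583
```

The dial axis is at about (0.678, 0.0035). The white line points at 136.8° and the red dot at about 187.2°, so the dial reads about 0.88 rad, which is inside the stated range. I'll grip it now.

Run:
```python
from h import *
phi=np.radians(46.8); ctr=[.6777,.0035]
manip.command_gripper(.045,30)
manip.move_to(ctr+[.16],down(phi))
manip.servo_line(ctr+[.097],rate=.1)
print('f',np.round(manip.get_contact_force(),2),np.round(manip.get_torque(),3))
manip.command_gripper(0,25)
print(manip.get_time(),manip.get_width(),manip.get_position(),'f',np.round(manip.get_contact_force(),2),np.round(manip.get_torque(),3))
snap('wrist','w2.png')
```

```text
f [-0.03  0.18  0.35] [ 0.003  0.001 -0.041]
5.175 8.427505307081044e-05 [0.6777409  0.00351104 0.09714269] f [-0.13 -0.11  0.33] [ 0.015 -0.02  -0.057]
```

View pics/w2.png

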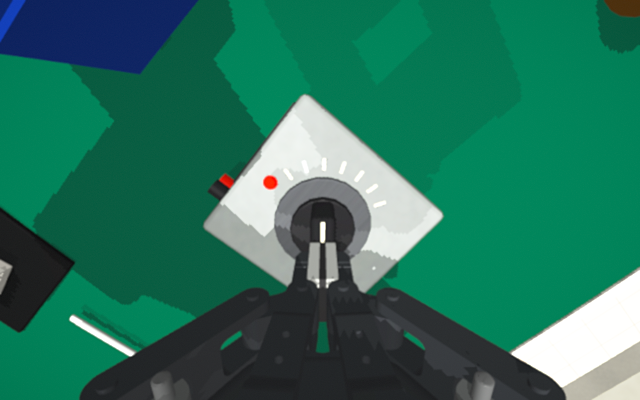

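The fingers shut to zero width. In the picture the bar is at (322,215), ahead of the fingertips at (322,265), so they missed it. I'll check the geometry before touching anything.

```bash
python3 - <<'E'
from h import *
c=load('w2.png'); M=np.array(c['mount']);print(M.round(4).tolist())
d=dict(c);d['cam_to_world']=M
print('tool pts',proj(d,[[0,0,0],[.003,0,0],[.022,0,0],[.022,.011,0],[.022,0,.011],[.022,0,-.011]]).round(1))
print('dial grip',proj(c,[[.678,.0035,.092],[.678,.0035,.099],[.678,.0035,.069]]).round(1))
T=np.array(c['cam_to_world']);print(T.round(3).tolist())
# dial from this view
for z,p in [(.056,(322.5,224)),(.069,(322,229)),(.055,(270,182))]: print(onz(c,[p],z).round(4))
print(jaw(),R.from_rotvec(manip.get_ee_rot()).as_matrix().round(3).tolist(), manip.get_ee_rot())
im=c['image'][150:330,230:420,::-1];cv2.imwrite('pics/w2c.png',cv2.resize(im,None,fx=4,fy=3.3,interpolation=cv2.INTER_CUBIC))
snap('scene','s2.png');snap('side','d2.png')
E
python3 - <<'E'
import cv2,numpy as np
a=cv2.imread('pics/s2.png')[190:330,230:380];b=cv2.imread('pics/d2.png')[90:230,320:470]
cv2.imwrite('pics/sd2.png',cv2.resize(np.hstack([a,b]),None,fx=2.6,fy=2.6,interpolation=cv2.INTER_CUBIC))
E
```

```text
[[0.0003, -0.3148, 0.9492, -0.1499], [1.0, 0.0016, 0.0002, -0.0], [-0.0016, 0.9492, 0.3148, -0.08], [0.0, 0.0, 0.0, 1.0]]
tool pts [[322.2 249.4]
 [322.2 246.9]
 [322.2 233.1]
 [339.2 233.1]
 [322.2 248.4]
 [322.2 217.2]]
dial grip [[322.5 245.5]
 [322.5 251.3]
 [322.4 229.4]]
[[0.683, 0.693, 0.23, 0.619], [0.73, -0.648, -0.215, 0.058], [-0.0, 0.315, -0.949, 0.247], [0.0, 0.0, 0.0, 1.0]]
[[0.6792 0.0024 0.056 ]]
[[0.6776 0.0035 0.069 ]]
[[ 0.6326 -0.0028  0.055 ]]
0.8167882871588141 [[0.0, 0.685, 0.729], [0.0, 0.729, -0.685], [-1.0, 0.0, 0.0]] [ 0.58966833  1.48903685 -0.58956458]
```

View pics/sd2.png

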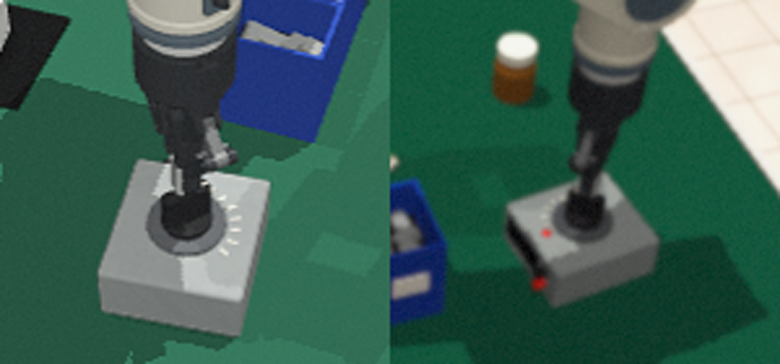

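View pics/w2c.png

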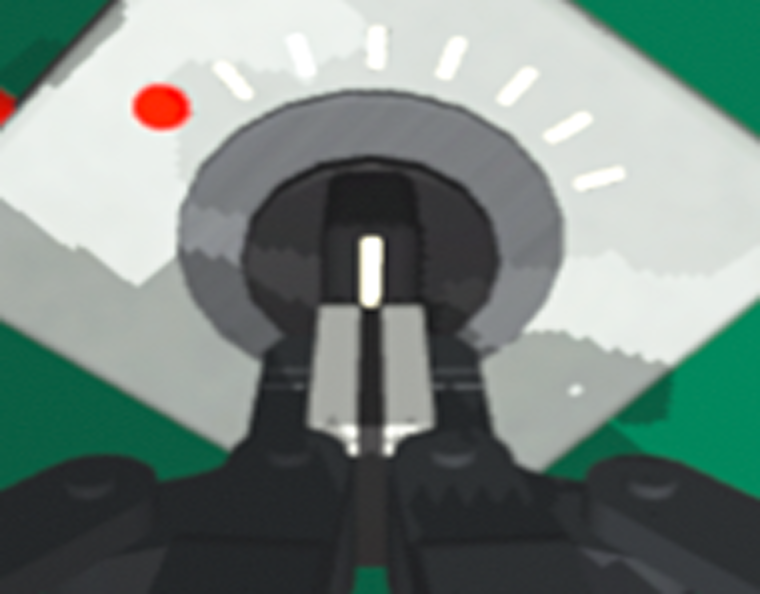

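Run:
```python
from h import *
c=load('w2.png'); d=dict(c);d['cam_to_world']=np.array(c['mount'])
for t in (-.02,-.01,0,.01,.022):
    print(t,proj(d,[[t,0,z] for z in (-.011,0,.011)]).round(0)[:,1],'open', proj(d,[[t-.013,.0427,z] for z in (-.011,.011)]).round(0).tolist())
im=load('w1.png')['image'];a=cv2.resize(im[230:330,180:310,::-1],None,fx=4,fy=4,interpolation=cv2.INTER_CUBIC);cv2.imwrite('pics/w1f.png',a)
manip.command_gripper(.03)
p=manip.get_position(); print(manip.get_width(),manip.get_contact_force())
snap('wrist','w3.png');im=load('w3.png')['image'];cv2.imwrite('pics/w3c.png',cv2.resize(im[150:330,230:420,::-1],None,fx=4,fy=3.3,interpolation=cv2.INTER_CUBIC))
```

```text
-0.02 [249. 268. 287.] open [[416.0, 262.0], [411.0, 303.0]]
-0.01 [240. 258. 276.] open [[410.0, 252.0], [405.0, 290.0]]
0 [232. 249. 266.] open [[404.0, 242.0], [401.0, 279.0]]
0.01 [225. 242. 258.] open [[399.0, 234.0], [396.0, 269.0]]
0.022 [217. 233. 248.] open [[394.0, 226.0], [391.0, 258.0]]
0.02995463995778431 [0.55506763 0.36067763 0.44264959]
```

View pics/w1f.png

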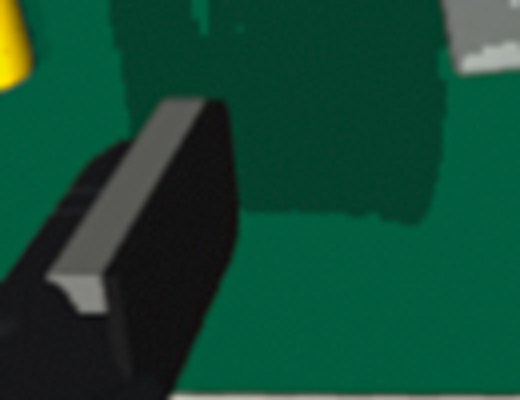

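View pics/w3c.png

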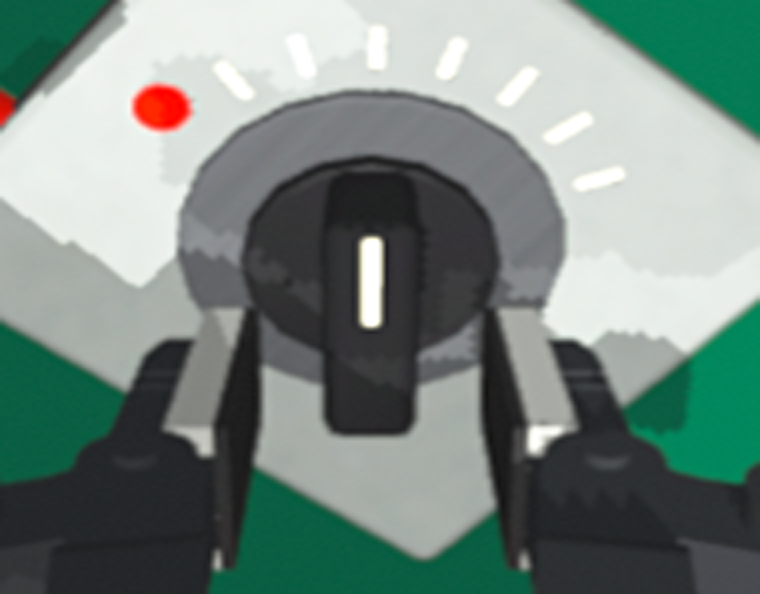

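The geometry says the fingertips are about 35 mm farther back than stated. In the enlarged view the 30 mm gap spans 57 px at row 244, a depth of 0.152 m, so the tips are at tool x ≈ -0.013. The pads therefore closed above the bar without touching it, and the dial has not moved. I'll descend in small steps with a force guard to settle this physically.

Run:
```python
from h import *
f0=np.array(manip.get_contact_force())
p=manip.get_position()
for z in list(np.arange(.094,.0655,-.003)):
    manip.servo_line([.6777,.0035,z],rate=.06)
    f=np.array(manip.get_contact_force())-f0
    if np.linalg.norm(f)>3: print('contact',z,f);break
print(manip.get_position(),f.round(2),manip.get_time())
snap('wrist','w4.png');im=load('w4.png')['image'];cv2.imwrite('pics/w4c.png',cv2.resize(im[150:330,230:420,::-1],None,fx=4,fy=3.3,interpolation=cv2.INTER_CUBIC))
```

```text
[0.67751537 0.00348855 0.06673643] [ 0.56 -0.59  0.29] 8.275
```

View pics/w4c.png

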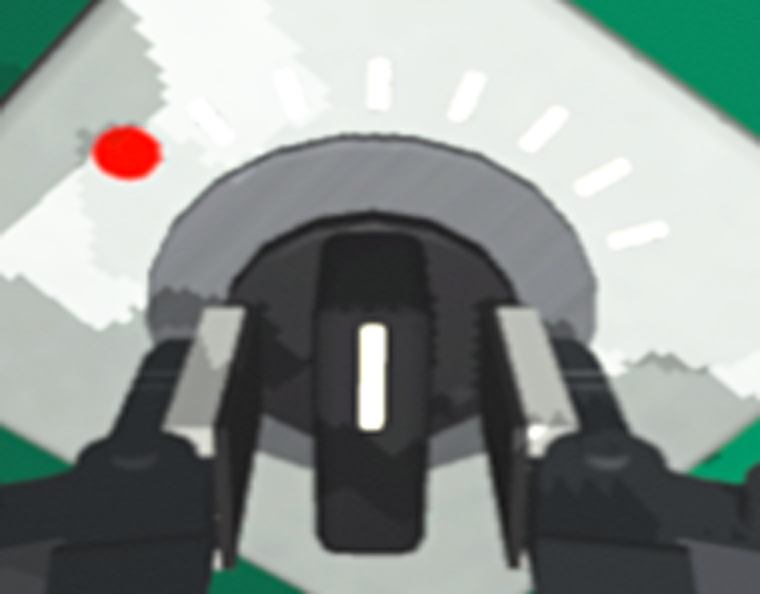

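The fingers now straddle the bar with no contact at TCP z = 0.067, so the pads really are about 35 mm back from the stated place. I'll use that offset from here on. Now grip and turn.

Run:
```python
from h import *
manip.servo_line([.6777,.0035,.064],rate=.06)
print(np.round(manip.get_contact_force(),2))
manip.command_gripper(0,25)
print(manip.get_width(),np.round(manip.get_contact_force(),2),np.round(manip.get_torque(),3),manip.get_time())
phi0=jaw()
if .01<manip.get_width()<.018:
    for dd in [15,30,42,46,48,50,52,54]:
        manip.servo_line([.6777,.0035,.064],down(phi0+np.radians(dd)),rate=.15)
        t=manip.get_torque();print(dd,np.degrees(jaw()).round(2),np.round(manip.get_contact_force(),1),np.round(t,3),round(manip.get_time(),2),round(manip.get_width(),4))
        if abs(t[2])>.5: break
    snap('wrist','w5.png');im=load('w5.png')['image'];cv2.imwrite('pics/w5c.png',cv2.resize(im[130:330,220:430,::-1],None,fx=3,fy=3,interpolation=cv2.INTER_CUBIC))
```

```text
[0.65 0.03 0.1 ]
0.013562004016274437 [-0.14  0.1   0.46] [-0.026  0.026  0.037] 8.85
15 61.63 [-0.8  0.1 -0.2] [0.02  0.075 0.011] 9.26 0.0137
30 76.55 [-0.2  0.5 -0.3] [0.034 0.054 0.028] 9.67 0.0134
42 88.49 [-0.1  0.6  0.5] [0.114 0.031 0.058] 10.03 0.0131
46 92.55 [-1.1  0.7  1. ] [0.219 0.1   0.053] 10.28 0.0135
48 94.65 [-0.6  0.9  0.3] [0.156 0.068 0.079] 10.53 0.0136
50 96.69 [-0.2  2.1  1.9] [0.235 0.104 0.012] 10.78 0.0136
52 98.62 [-0.2  1.3  2. ] [ 0.265  0.103 -0.887] 11.03 0.0135
```

View pics/w5c.png

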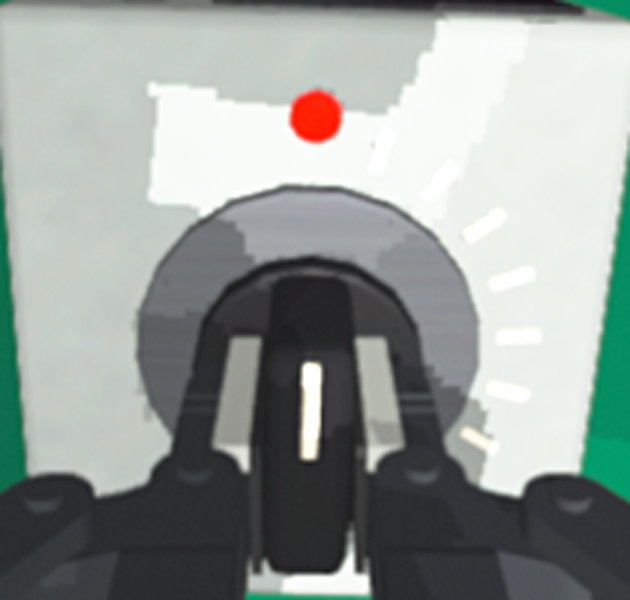

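The dial came up against the end stop: moment -0.89 N m at 98.6°, with the dot direction at about 97.3° in jaw terms. In the picture the white line, (311,410) in the crop, points at the red dot at (316,117). I'll release and move over the sink.

Run:
```python
from h import *
manip.command_gripper(.04,25)
manip.servo_line([.6777,.0035,.17],rate=.2)
snap('wrist','w6.png')
manip.command_gripper(.085)
manip.move_to([.50,-.28,.26],down(np.radians(60)))
snap('wrist','w7.png'); print(manip.get_time(),manip.get_position())
a=load('w6.png')['image'][120:300,220:430,::-1]; cv2.imwrite('pics/w6c.png',cv2.resize(a,None,fx=3,fy=3))
```

```text
14.0583 [ 0.50065538 -0.27914986  0.25960791]
```

View pics/w6c.png

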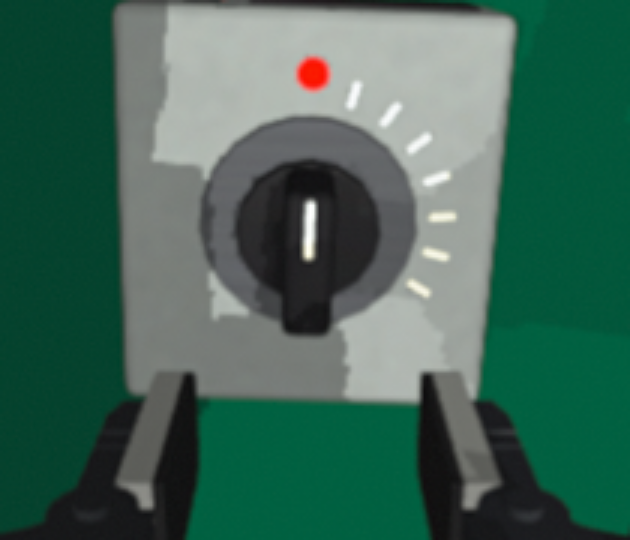

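View pics/w7.png

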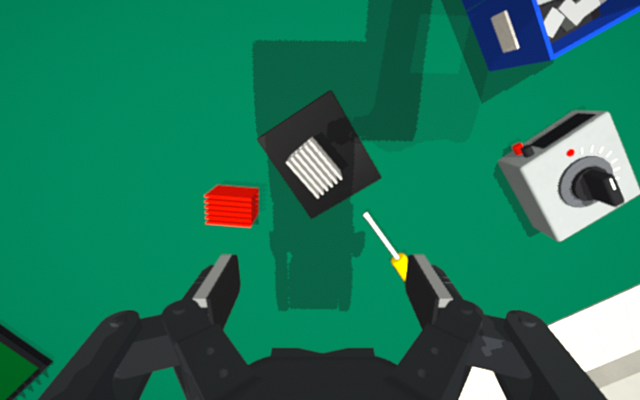

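The dial's white line points at the dot after release. The silver sink is at about (315,168) on the foam, with its fins running from upper left to lower right. I'll enlarge and measure it.

Run:
```python
from h import *
c=load('w7.png'); im=c['image']
cv2.imwrite('pics/w7c.png',cv2.resize(im[85:225,250:390,::-1],None,fx=4.2,fy=4.2,interpolation=cv2.INTER_CUBIC))
hsv=cv2.cvtColor(im,cv2.COLOR_RGB2HSV)
m=((hsv[...,2]>150)&(hsv[...,1]<60)).astype(np.uint8); m[:,:270]=0;m[:,360:]=0;m[:120]=0;m[210:]=0
m2=cv2.morphologyEx(m,cv2.MORPH_CLOSE,np.ones((5,5),np.uint8))
cn=max(cv2.findContours(m2,0,2)[0],key=cv2.contourArea)
print(cv2.minAreaRect(cn),cv2.boxPoints(cv2.minAreaRect(cn)))
h=cv2.approxPolyDP(cv2.convexHull(cn),2,True).reshape(-1,2);print(h)
print(onz(c,h,.056).round(4))
# foam
f=(im.max(2)<70).astype(np.uint8);f[:,:250]=0;f[:,390:]=0;f[:85]=0;f[225:]=0
f=cv2.morphologyEx(f|m2,cv2.MORPH_OPEN,np.ones((5,5),np.uint8))
cf=max(cv2.findContours(f,0,2)[0],key=cv2.contourArea);b=cv2.boxPoints(cv2.minAreaRect(cf));print('foam',b.round(1),onz(c,b,.006).round(4),onz(c,b,.006).mean(0))
# dial
c=load('w6.png');g=c['image'].min(2)
ys,xs=np.nonzero(g[180:210,312:334]>110);P=onz(c,np.c_[xs+312,ys+180],.099)[:,:2]
u,s,vt=np.linalg.svd(P-P.mean(0));print('line',np.degrees(np.arctan2(*vt[0][::-1])),s)
print('dot',onz(c,[(220+313/3,120+73/3)],.055),'disc',onz(c,[(220+308/3,120+231/3)],.069))
```

```text
((313.75445556640625, 168.3646697998047), (51.36982727050781, 35.87031173706055), 49.89909744262695) [[283.4911  160.27066]
 [310.9287  137.16531]
 [344.01782 176.45868]
 [316.5802  199.56403]]
[[311 138]
 [341 176]
 [341 179]
 [317 198]
 [286 163]
 [291 155]]
[[ 0.4593 -0.2713  0.056 ]
 [ 0.5179 -0.2626  0.056 ]
 [ 0.5213 -0.2645  0.056 ]
 [ 0.528  -0.3029  0.056 ]
 [ 0.4701 -0.3132  0.056 ]
 [ 0.4647 -0.3027  0.056 ]]
foam [[255.8 137.1]
 [330.3  88.9]
 [385.4 173.9]
 [310.9 222.1]] [[ 0.4247 -0.3404  0.006 ]
 [ 0.4214 -0.2221  0.006 ]
 [ 0.5588 -0.2099  0.006 ]
 [ 0.5699 -0.3389  0.006 ]] [ 0.49371955 -0.27780792  0.006     ]
line 6.990391694926543 [0.04225708 0.00861308]
dot [[ 0.63246606 -0.0021705   0.055     ]] disc [[0.67728425 0.00333588 0.069     ]]
```

View pics/w7c.png

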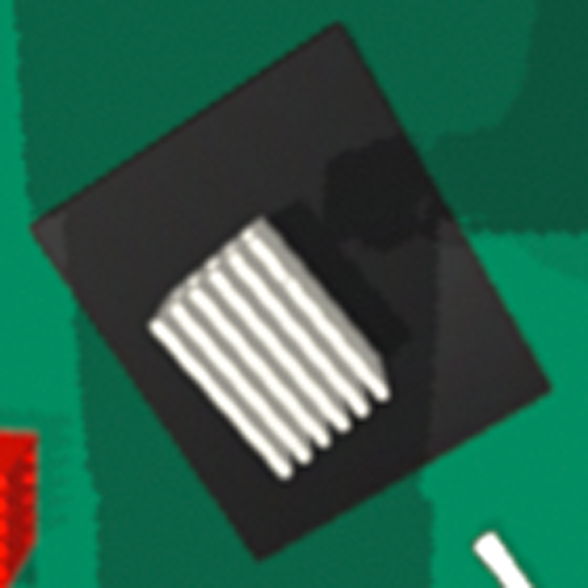

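```bash
python3 - <<'E'
from h import *
c=load('w7.png')
f=lambda x,y:(x/4.2+250-.4,y/4.2+85-.4)
P=onz(c,[f(155,325),f(286,475),f(382,395),f(252,243)],.056)[:,:2];print(P.round(4),P.mean(0))
for a,b in [(0,1),(3,2),(0,3),(1,2)]: v=P[b]-P[a];print(np.hypot(*v).round(4),np.degrees(np.arctan2(v[1],v[0])).round(1))
# edges: fin directions via bright mask per fin
S=load('scene0.png'); print('scene proj',proj(S,[[*P.mean(0),.056],[*P.mean(0),.006]]).round(1),'side',proj(load('side0.png'),[[*P.mean(0),.056],[*P.mean(0),.006]]).round(1))
E
python3 - <<'E'
import cv2
a=cv2.imread('pics/scene0.png')[175:225,190:255];cv2.imwrite('pics/ss.png',cv2.resize(a,None,fx=8,fy=8,interpolation=cv2.INTER_CUBIC))
E
```

```text
[[ 0.4693 -0.312 ]
 [ 0.5281 -0.302 ]
 [ 0.5206 -0.2647]
 [ 0.463  -0.2755]] [ 0.49524241 -0.28855092]
0.0596 9.7
0.0586 10.5
0.0371 99.8
0.038 101.3
scene proj [[220.2 194.7]
 [222.5 208.7]] side [[373.1 274. ]
 [371.3 284.6]]
```

View pics/ss.png

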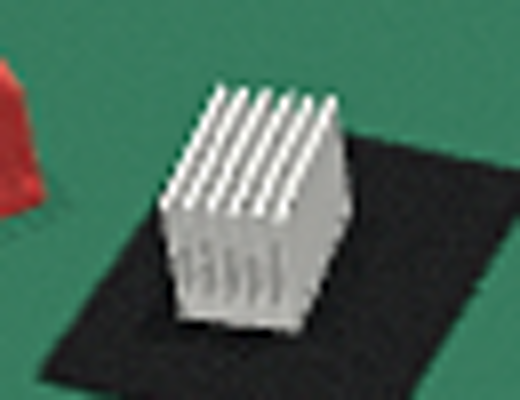

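The dial reads 7.0° against a dot direction of 187.0°, so it is at the stop. The sink is at about (0.4955, -0.288) with yaw 10.3°, and the scene-view cross-check agrees to about 2 mm. Now I'll grip it with the offset corrected.

Run:
```python
from h import *
phi=np.radians(100.3); xy=[.4955,-.2878]
manip.command_gripper(.072)
manip.move_to(xy+[.12],down(phi))
f0=np.array(manip.get_contact_force())
for z in (.06,.03,.012,.002):
    manip.servo_line(xy+[z],rate=.12)
    f=np.array(manip.get_contact_force())-f0
    if np.linalg.norm(f)>4: print('contact',z,f);break
snap('wrist','w8.png')
print(manip.get_position(),f.round(2),manip.get_time(),manip.get_joint_positions())
```

```text
[ 0.49542738 -0.28775427  0.00206121] [0.18 0.51 0.22] 16.725 [-5.46961006e-01  6.81559428e-01  1.84121190e+00 -2.63473887e-05
  6.19137957e-01 -2.29754647e+00]
```

View pics/w8.png

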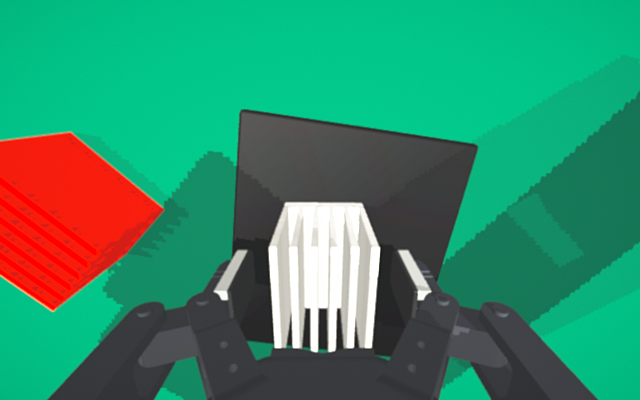

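Run:
```python
from h import *
c=load('w8.png');d=dict(c);d['cam_to_world']=np.array(c['mount'])
print(proj(d,[[-.054,y,z] for y in(-.02,.02) for z in (-.03,.03)]).round(1))
print(proj(d,[[-.030,.036,-.011],[-.020,.036,-.011],[-.015,.036,-.011]]).round(1))
manip.command_gripper(.03,50)
print(manip.get_width(),np.round(manip.get_contact_force(),2),manip.get_time())
snap('wrist','w9.png')
```

```text
[[269.3 247.4]
 [277.4 370.9]
 [378.5 247.6]
 [369.4 371.1]]
[[400.8 259.9]
 [395.7 249.6]
 [393.4 245. ]]
0.03935865620107694 [-0.16  0.86  4.25] 17.1167
```

View pics/w9.png

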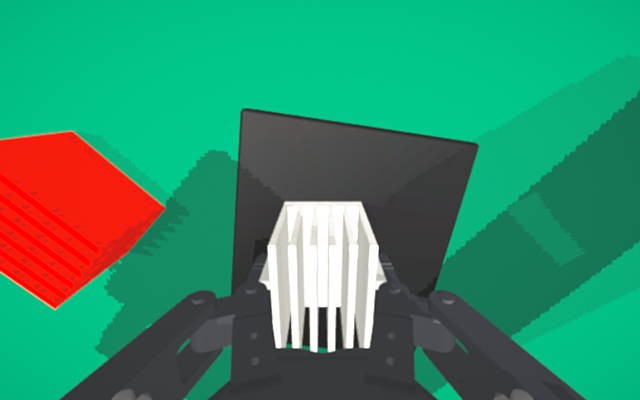

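The sink is gripped with its near edge at row 246 (247 expected for a centred grip) and columns 268 to 379, so the grip is centred. I'll lift it clear and check for slip, then fly high to a viewing pose in front of the board.

Run:
```python
from h import *
p=[.4955,-.2878]
manip.servo_line(p+[.03],rate=.08); manip.servo_line(p+[.24],rate=.25)
snap('wrist','w10.png'); print(manip.get_width(),np.round(manip.get_contact_force(),2),manip.get_time())
# board from scene & side
for n in ('scene0.png','side0.png'):
    c=load(n);im=c['image'];hsv=cv2.cvtColor(im,cv2.COLOR_RGB2HSV)
    m=((hsv[...,0]>160)|(hsv[...,0]<8))&(hsv[...,1]>25)&(hsv[...,1]<140)&(hsv[...,2]>150)
    n_,l,s,ct=cv2.connectedComponentsWithStats(m.astype(np.uint8))
    for i in range(1,n_):
        if s[i,4]>60:
            cn=cv2.findContours((l==i).astype(np.uint8),0,2)[0][0];h=cv2.approxPolyDP(cv2.convexHull(cn),2.5,True).reshape(-1,2)
            print(n,ct[i].round(1),s[i,4],onz(c,[ct[i]],.024).round(4),h.tolist())
S=load('scene0.png');v=onz(S,[(417,215),(424.5,251)],.027);print(v, np.degrees(np.arctan2(*(v[1]-v[0])[1::-1])))
for phi in(95,100,110,120):
    for pos in ([.425,.231,.03],[.425,.231,.25],[.36,.2,.28],[.5,.231,.28]):
        q=manip.solve_ik(pos,down(np.radians(phi))); print(phi,pos,None if q is None else np.round(q,2))
```

```text
0.03981957051574423 [ 0.13  0.14 -2.34] 18.7083
scene0.png [462.4 181.4] 203 [[0.1784 0.3096 0.024 ]] [[455, 174], [468, 176], [470, 188], [456, 187]]
scene0.png [421.9 232.6] 294 [[0.4215 0.2312 0.024 ]] [[427, 224], [432, 241], [417, 241], [412, 224]]
side0.png [206.4 148.2] 192 [[0.1815 0.31   0.024 ]] [[217, 147], [200, 155], [196, 149], [211, 142]]
side0.png [288.6 148.7] 179 [[0.4242 0.2317 0.024 ]] [[299, 147], [287, 155], [278, 150], [291, 142]]
[[0.36515656 0.20874091 0.027     ]
 [0.48400578 0.24708384 0.027     ]] 17.880647612129557
95 [0.425, 0.231, 0.03] [ 0.47  0.55  2.04 -0.    0.55 -1.18]
95 [0.425, 0.231, 0.25] [ 0.47  0.18  1.91 -0.    1.05 -1.18]
95 [0.36, 0.2, 0.28] [ 0.48  0.02  2.01 -0.    1.1  -1.18]
95 [0.5, 0.231, 0.28] [ 0.41  0.25  1.74 -0.    1.15 -1.25]
100 [0.425, 0.231, 0.03] [ 0.47  0.55  2.04 -0.    0.55 -1.27]
100 [0.425, 0.231, 0.25] [ 0.47  0.18  1.91 -0.    1.05 -1.27]
100 [0.36, 0.2, 0.28] [ 0.48  0.02  2.01 -0.    1.1  -1.27]
100 [0.5, 0.231, 0.28] [ 0.41  0.25  1.74 -0.    1.15 -1.33]
110 [0.425, 0.231, 0.03] [ 0.47  0.55  2.04 -0.    0.55 -1.45]
110 [0.425, 0.231, 0.25] [ 0.47  0.18  1.91 -0.    1.05 -1.45]
110 [0.36, 0.2, 0.28] [ 0.48  0.02  2.01 -0.    1.1  -1.44]
110 [0.5, 0.231, 0.28] [ 0.41  0.25  1.74 -0.    1.15 -1.51]
120 [0.425, 0.231, 0.03] [ 0.47  0.55  2.04 -0.    0.55 -1.62]
120 [0.425, 0.231, 0.25] [ 0.47  0.18  1.91 -0.    1.05 -1.62]
120 [0.36, 0.2, 0.28] [ 0.48  0.02  2.01 -0.    1.1  -1.62]
120 [0.5, 0.231, 0.28] [ 0.41  0.25  1.74 -0.    1.15 -1.68]
```

View pics/w10.png

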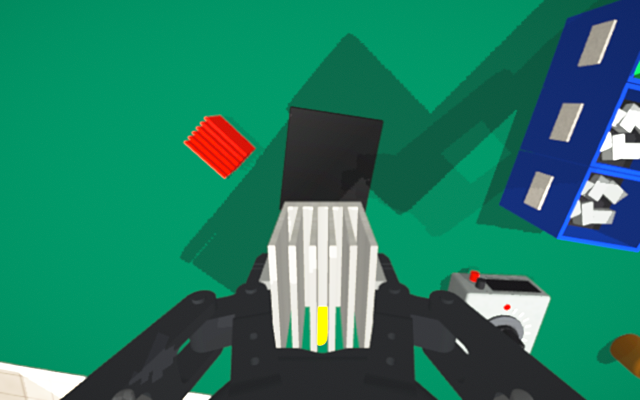

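Held, no slip: the sink edges are at the same pixels as before the lift. The board yaw is about 17° and the pad about (0.423, 0.231). I'll fly over the bins to a view pose where the pad is visible beyond the held sink.

Run:
```python
from h import *
manip.move_to([.52,.262,.26],down(np.radians(107)))
snap('wrist','w11.png'); print(manip.get_position(),manip.get_width(),manip.get_time())
```

```text
[0.5204103  0.26107398 0.2599372 ] 0.03941636043783005 20.7417
```

View pics/w11.png

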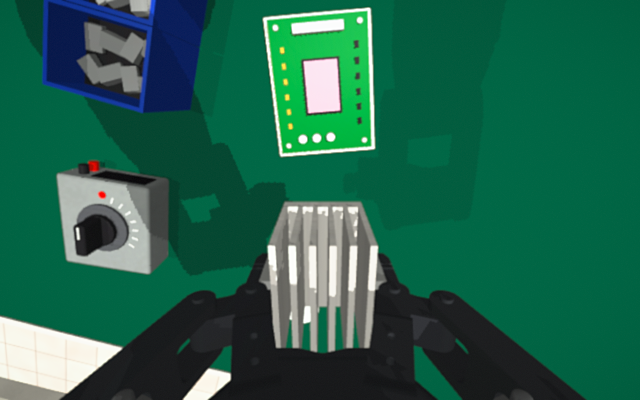

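The board is fully visible: the pad at (323,86), the connector at the top (317,27) and the cans at the bottom (317,139). The dial in the lower left still points at its dot. Now I'll extract the pad pose.

Run:
```python
from h import *
c=load('w11.png');im=c['image'];hsv=cv2.cvtColor(im,cv2.COLOR_RGB2HSV)
print(im[86,323])
m=((im[...,0].astype(int)-im[...,1]>12)&(im[...,0]>150)).astype(np.uint8);m[:,:290]=0;m[:,355:]=0;m[:45]=0;m[125:]=0
cn=max(cv2.findContours(m,0,2)[0],key=cv2.contourArea)
W=lambda pts,z:onz(c,pts,z)[:,:2]
P=W(cn.reshape(-1,2),.024)*1000
r=cv2.minAreaRect(P.astype(np.float32));print('pad',r)
# board outer white edge + green
g=((hsv[...,0]>45)&(hsv[...,0]<75)&(hsv[...,1]>120)&(hsv[...,2]>110)).astype(np.uint8);g[:,:255]=0;g[:,385:]=0;g[170:]=0
g=cv2.morphologyEx(g,cv2.MORPH_OPEN,np.ones((3,3),np.uint8))
cg=max(cv2.findContours(g,0,2)[0],key=cv2.contourArea);print('green',cv2.boundingRect(cg),cv2.minAreaRect((W(cg.reshape(-1,2),.018)*1000).astype(np.float32)))
```

```text
[252 230 242]
pad ((424.9781188964844, 230.4986572265625), (61.55087661743164, 41.600563049316406), 21.664403915405273)
green (268, 11, 103, 142) ((424.97418212890625, 230.43719482421875), (158.31202697753906, 118.24974060058594), 21.73672103881836)
```

The pad is at (0.4249, 0.2305) with yaw 21.7°. The board outline gives the same centre and yaw, and the scene and side views agree to about 2 mm. I'll check clearance to the bins before descending.

Run:
```python
from h import *
c=load('side0.png');im=c['image'];hsv=cv2.cvtColor(im,cv2.COLOR_RGB2HSV)
m=((hsv[...,0]>105)&(hsv[...,0]<130)&(hsv[...,1]>120)).astype(np.uint8);m[:120]=0;m[:,:235]=0;m[:,360:]=0;m[240:]=0
m=cv2.morphologyEx(m,cv2.MORPH_CLOSE,np.ones((15,15),np.uint8))
cn=max(cv2.findContours(m,0,2)[0],key=cv2.contourArea);h=cv2.approxPolyDP(cv2.convexHull(cn),3,True).reshape(-1,2)
a=np.radians(21.7);ex=np.array([np.cos(a),np.sin(a)]);ey=np.array([-ex[1],ex[0]])
W=onz(c,h,.11)[:,:2]
for p,w in zip(h,W): d=w-[.4249,.2305];print(p,w.round(3),'in pad frame',(d@ex).round(3),(d@ey).round(3))
```

```text
[330 160] [0.502 0.064] in pad frame 0.01 -0.183
[341 183] [ 0.502 -0.028] in pad frame -0.024 -0.269
[339 209] [ 0.467 -0.111] in pad frame -0.087 -0.333
[259 229] [ 0.258 -0.112] in pad frame -0.282 -0.257
[248 177] [0.27  0.069] in pad frame -0.204 -0.093
```

The nearest bin edge is at y ≈ 0.067, about 10 cm from the gripper's envelope. Descending over the pad.

Run:
```python
from h import *
a=np.radians(90+21.7); xy=[.4249,.2305]
manip.move_to(xy+[.16],down(a))
manip.servo_line(xy+[.06],rate=.12); manip.servo_line(xy+[.030],rate=.05)
manip.hold(.5)
print(manip.get_position(),np.degrees(jaw()),R.from_rotvec(manip.get_ee_rot()).as_matrix()[:,0].round(4),manip.get_width(),np.round(manip.get_contact_force(),2),manip.get_time(),np.abs(manip.get_joint_vel()).max())
for n in('wrist','scene','side'): snap(n,n+'12.png')
x=cv2.imread('pics/scene12.png')[185:285,365:480];y=cv2.imread('pics/side12.png')[100:200,235:350]
cv2.imwrite('pics/sd12.png',cv2.resize(np.hstack([x,y]),None,fx=3.4,fy=3.4,interpolation=cv2.INTER_CUBIC))
```

```text
[0.42494361 0.23052633 0.03010169] 111.69845597616961 [ 2.e-04  1.e-04 -1.e+00] 0.039736180375888094 [ 0.52  0.41 -2.92] 23.6 0.0010166856348625855
```

View pics/sd12.png

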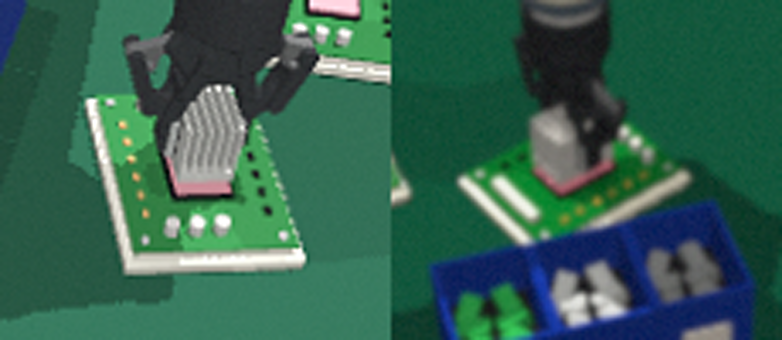

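View pics/wrist12.png

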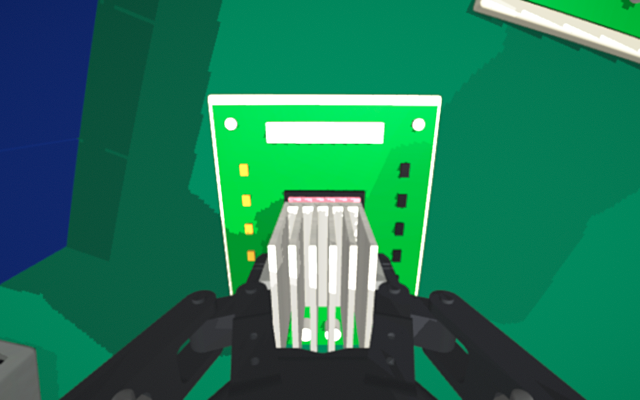

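View pics/scene12.png

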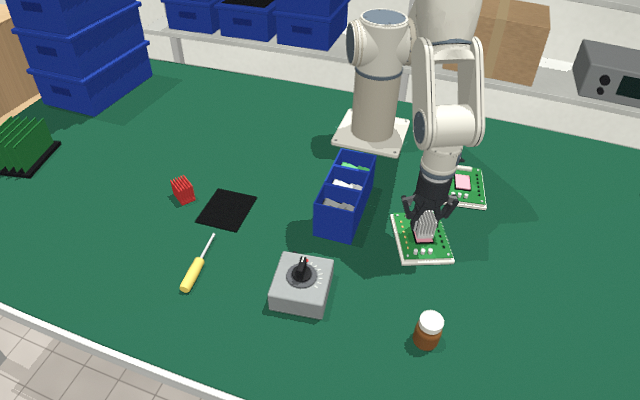

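Run:
```python
from h import *
a=np.radians(21.7);ex=np.array([np.cos(a),np.sin(a)]);ey=np.array([-ex[1],ex[0]]);C=np.array([.4249,.2305])
def box(z,sx):return [[*(C+sx*.03*ex+s*.02*ey),z] for s in(-1,1)]
for n,sx in(('wrist12.png',-1),('scene12.png',1),('side12.png',-1)):
    c=load(n);print(n,'pad',proj(c,box(.024,sx)).round(1).tolist(),'sinkbot',proj(c,box(.034,sx)).round(1).tolist(),'sinktop',proj(c,box(.084,sx)).round(1).tolist())
x=load('scene12.png')['image'][200:262,392:457,::-1];y=load('wrist12.png')['image'][180:260,260:385,::-1]
cv2.imwrite('pics/z1.png',cv2.resize(x,None,fx=9,fy=9,interpolation=cv2.INTER_CUBIC));cv2.imwrite('pics/z2.png',cv2.resize(y,None,fx=6,fy=6,interpolation=cv2.INTER_CUBIC))
```

```text
wrist12.png pad [[287.8, 197.1], [359.1, 197.3]] sinkbot [[285.7, 203.0], [361.4, 203.1]] sinktop [[269.5, 247.5], [378.6, 247.7]]
scene12.png pad [[416.1, 242.5], [432.0, 242.0]] sinkbot [[416.8, 239.7], [432.8, 239.2]] sinktop [[420.3, 225.2], [436.8, 224.8]]
side12.png pad [[285.1, 156.7], [277.3, 149.7]] sinkbot [[284.9, 154.3], [277.1, 147.3]] sinktop [[284.0, 142.2], [276.1, 135.1]]
```

View pics/z1.png

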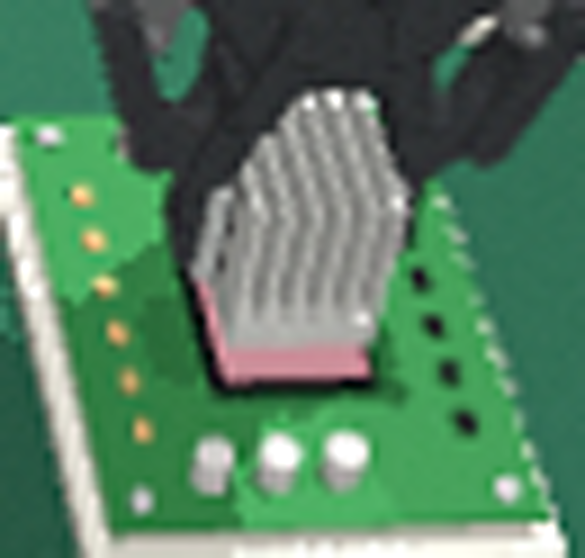

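View pics/z2.png

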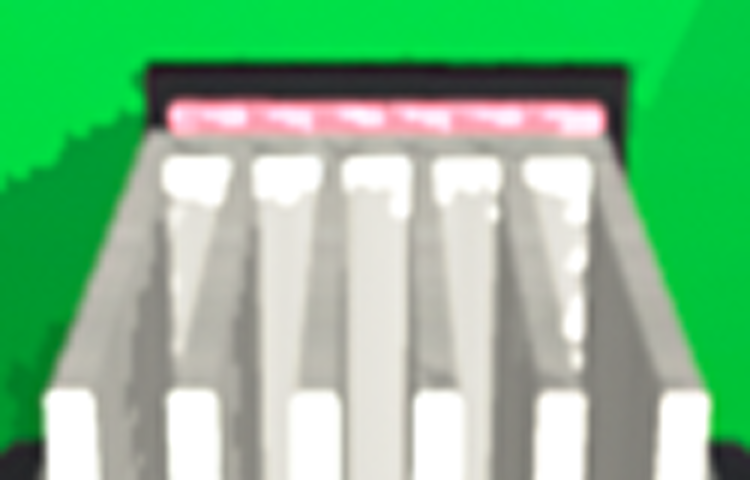

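Run:
```python
from h import *
a=load('scene0.png')['image'].astype(int);b=load('scene12.png')['image'].astype(int)
for n,(x0,y0,x1,y1) in dict(driver=(175,230,220,295),jar=(410,305,450,355),red=(165,170,198,206),bins=(308,155,378,245),supply=(262,245,340,322)).items():
    print(n,(np.abs(a-b).max(2)[y0:y1,x0:x1]>60).mean().round(3))
print(manip.get_position(),manip.get_width(),np.abs(manip.get_joint_vel()).max(),manip.get_time())
print(manip.sign_off())
```

```text
driver 0.0
jar 0.0
red 0.0
bins 0.007
supply 0.013
[0.42491529 0.23050839 0.03001771] 0.039295091711947734 0.0014959131078390929 23.75
the job is handed in; nothing more can be done
None
```

I turned the dial to its off stop, then carried the heat sink over the bins. It is now held level about 10 mm above the pink pad on the far board. The job was handed in at 23.8 s; no verdict is reported.

**Last checks**
- **Dial:** after release the white line pointed at the red dot (7.0° against 187.0°, so exactly opposed). I felt the end stop as a moment of -0.89 N m.
- **Position over the pad:** the wrist view shows the sink centred to within about 1 mm and aligned with the pad.
- **Gap:** the wrist view agrees with 10 mm (5.8 px seen, 5.9 px expected). The scene view read slightly larger, 3.9 px against 2.8 px, which I put down to the pad's pink side face being in view.
- **Hold:** the grip is 39 mm wide, the arm is still, and the force reading shows only the sink's weight. I saw no sign of contact with the board.
- **Other things:** the driver, jar and red sink are unchanged in the scene picture, and the bins show no visible shift.

**What disagreed:** the fingertips are about 35 mm farther back along the tool than the description says. Because of that, the first attempt on the dial closed in the air above the bar without touching anything. I measured the offset in the wrist picture, confirmed it with a slow, force-checked descent, and used it for both grasps.

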